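Load a die-cast housing into the laser marker through its spring flap

TASK

Load the die-cast housing into the laser marker: lay it flat on the infeed deck between the guide rails, then push it lengthwise through the spring flap with the push stick, gently, until it rests against the stop inside, keeping the hand itself outside the tunnel. Draw the stick out so that the flap shuts behind the housing, and lay the stick flat on the bench, handle up, clear of the marker and its deck. Leave the mug, tape roll and solder spool where they are.

Things in the scene. Friction and masses are not known exactly. Their poses are not given: they have to be found in the camera images.
- marker: Laser marker, a fixed grey cabinet (200 wide, 200 deep, 255 high with its head) with a low dark infeed tunnel and an aluminium infeed deck in front. Origin: on the bench (z = 0) under the middle of the shut flap. +x points into the machine along the deck, +y to the left for someone facing the flap, z up. The tall cabinet front stands at x = 58.
- port (a point): Middle of the deck's top surface in the flap plane (marker x = 0, z = 12; same axes as the marker).
- flap (a joint): Steel light flap in the tunnel mouth, 58 wide, 3 thick, hinged 43 above the deck, reaching to 2 above it. 0 rad shut; grows as its bottom swings inward (+x), the only way it opens, to 1.5. A spring shuts it: the housing meets 2 to 4 N. It drops behind a housing whose rear end is 42 or more past the flap plane, then rests on the stick until that is withdrawn.
- plunger (a joint): Plunger in the face of the stop inside: 0 m free, 0.008 when the housing touches the stop (spring 0.1 N, cannot move the housing). The stop (stiff rubber, 6 N/mm) is hidden and clamped at another depth each time: a housing touches it with its rear end 48 to 80 mm past the flap plane. Sliding takes up to 9 N, less in slow steps; force that stays over 10 N tells the stop. Over 30 N would shift it.
- housing: Die-cast aluminium box with a screwed lid, 100 long (its x), 50 wide (its y), 28 high, 0.2 to 0.4 kg, lying flat on the bench. Origin: centre of its underside. Both ends are alike. Held across its width by the upper half only (fingertips 10 or more above its underside), the fingers clear the guide rails when it is laid on the deck.
- push_stick: Push stick, 152 long (its x): a black bar 24 wide, 18 high with a blunt rubber front end at x = +76 and an upright wooden handle near the rear: 34 long, 20 wide (y), centred at x = -49, top 58 above the underside. Origin: centre of its underside. 0.16 kg, balances between its middle and the handle; lies flat on the bench.
- stick_tip (a point): Middle of the push stick's front face, at x = 76, 9 above its underside (axes as the stick).
- stick_grip (a point): In the handle of the push stick, at x = -49, 40 above its underside: a good place for the TCP, with the fingers closing along the stick's y on the 20 mm width.
- mug: White mug, 97 high, bystander; origin at the centre of its underside.
- tape_roll: Roll of black tape, 58 across, 19 high, bystander; origin at the centre of its underside.
- spool: Spool of solder with green flanges, 55 across, 74 high, standing, bystander; origin at the centre of its underside.
- deck_end (a point): Middle of the deck's front end, on its top: marker x = -144, z = 12. The deck is 80 wide, its top 12 above the bench, and runs level into the machine. Along it two guide rails, 7 high (top 19 above the bench) and 6 thick, stand 58 apart inside (inner faces at y = +-29) from x = -124 into the machine; before that they flare outward.
- tunnel_roof (a point): Middle of the top of the tunnel's roof (marker x = 29, z = 68). The tunnel spans x = -4 to 62, is 80 wide outside; its opening is 68 wide and 50 high over the deck. It hides the flap's swing and leads into the dark cabinet.

How it is judged:
On the way, in this order (a step that is already met when the one before it is completed fails the run):
1. the housing lies flat on the infeed deck, lengthwise between the rails, in front of the flap (x of housing in the frame of marker between -0.16 and -0.02 m and y of housing in the frame of marker between -0.008 and 0.008 m and z of housing in the frame of marker below 0.016 m and angle between the x axis of housing and the x axis of marker, either way round below 0.12 rad), for 0.2 s.
2. the push stick pushes the housing through the flap (x of housing in the frame of marker above 0.02 m and contact force between push_stick and housing above 0.3 N).
3. the housing has reached the stop (value of joint plunger above 0.005 m), for 0.1 s.
At the end, for the whole second after the job is handed in: The housing is inside, in line with the deck, at rest, within 3 mm of the stop (plunger past 5 mm); the flap is shut (under 0.08 rad); the push stick lies flat and still on the bench (underside under 5 mm up, tilt under 0.1 rad), not touching the marker (value of joint plunger above 0.005 m and value of joint flap below 0.08 rad and x of housing in the frame of marker above 0.092 m and angle between the x axis of housing and the x axis of marker, either way round below 0.12 rad and linear speed of housing below 0.01 m/s and linear speed of push_stick below 0.02 m/s and height (world z) of push_stick below 0.005 m and angle between push_stick's own z axis and vertical below 0.1 rad and contact force between push_stick and marker below 0.1 N).
It fails at once if the push stick presses the housing with more than 30 N (contact force between push_stick and housing above 30 N).
It fails at once if the hand enters the tunnel mouth (TCP within 25 mm of the flap plane or past it, lower than 65 mm) (x of the grasp point in the frame of marker between -0.025 and 0.06 m and y of the grasp point in the frame of marker between -0.04 and 0.04 m and height (world z) of the grasp point below 0.065 m).
It fails at once if the mug, tape roll or solder spool is moved more than 2 cm (distance of any of mug, tape_roll, spool from where it was at the start of the episode above 0.02 m).
It also fails if it takes over 72 s, if anything falls off the work surface, if the arm or the gripper's body presses on something with over 40 N, if the wrist force passes 120 N, or if a joint passes its speed limit or range.

ROBOT

A 6-joint arm with a two-finger parallel gripper is mounted at the origin on a cart in front of the work surface, level with it; the furniture and walls round the work are solid. World frame = base frame: x ahead of the robot, y to its left, z up, the work surface at z = 0. Lengths are in m, angles in rad, forces in N, time in s.
With the tool pointing down it reaches from about 0.275 to 0.85 m from the base axis. Payload 19 kg.
Tool frame: the origin (TCP) lies between the finger pads, 19 mm behind the fingertips; this is the grasp point; z points along the fingers, y is the line along which they close (so a half turn about z gives the same grasp; the last joint's range is limited). The gripper opens to 85 mm and grips with 20 to 120 N. Pads are 22 mm wide; open, the fingers measure 114 mm over their backs; the gripper's body (76 mm by 85 mm) begins 54 mm behind the grasp point. The pads swing forward as they close: fully open they stand 13 mm farther back than shut.
Start: joints at [-0.134, 0.15, 1.437, -0, 1.554, -0.134], TCP at [0.575, -0, 0.25] pointing down, gripper open.
Joint ranges: [-2.8, 2.8], [-0.68, 2.1], [0.12, 2.68], [-1.39, 4.53], [0.16, 2.79], [-2.81, 2.81]. Speed limits (rad/s): [1.89, 1.89, 2.22, 3.01, 3.01, 3.01].

INTERFACE

Orientations are given as [roll, pitch, yaw] about the fixed x, y, z axes, in that order (R = Rz(yaw) Ry(pitch) Rx(roll)).
In Python, from rig import read_state, eyes, job gives the robot as it stands.
- The arm moves only by the tool move_arm, never from a script. Its arguments are lists of equal length, an entry for each row: "dp": the shift along the tool's x, y, z in units of 1000 mm (1.0 is 1000 mm), a list of three; "delta_rot": the turn, a rotation vector about the tool's x, y, z in units of 360 degrees (1.0 is 360 degrees), a list of three. A call has 1 to 20 rows; each row is the pose to reach, as a shift and turn from the pose commanded when the call began, along the tool's axes at that moment, turning the shorter way round; what a row does not reach only later rows make up. A row lasts 1/8 s, in which the tool goes at most 62.5 mm and 10.7 degrees, less where a joint would pass 70% of its speed; a pose out of reach is approached as far as the arm can. A call with a number of a shift or a turn outside -1 to 1 is refused whole. A call with a gripper value outside its range is refused whole. "fingers" is the finger opening in mm, from 0 to 85.4, set as the call begins (left out, the last holds). The fingers move at their own pace and stop on an object; the grip force is fixed at half the most. Time passes only in rows, so rows that repeat a pose let the fingers close. It gives the time, the measured TCP pose, the force, the opening and the grip force at its end, in the units of the state.
- read_state(): the state, without advancing time (a new reading comes with each control period).
- eyes.snapshot(name): name is "scene" or "side" or "wrist"; returns a dict with "frame" (420x560x3 uint8, red, green, blue), "fx", "fy", "cx", "cy" (pixels), "k1" (the pictures are not rectified: a ray, as slopes to the right and down, at radius r is drawn at 1 + k1 r^2 times it, then the intrinsics apply), "eye" and "attitude" of the camera in the world. Camera axes: x right, y down, z forward; pixel columns grow to the right and rows downward; lengths in m; the calibration is good to about 2 mm. A picture is of the moment at which its call begins. There is no depth.
- job.close_job(): hands the job in; it is judged then, once.
Trained networks look in the newest picture that a camera, given by its name, has taken for a name from the list of things; names that differ only in an ending like _2 or _b are one class to them, and where a whole thing is asked for, a point or a joint stands for the part that bears it (a point fixed in the world has none). Each returns a list of dicts, best first, with "conf" (0 to 1); they miss things now and then, are a little off and sometimes report something else, mostly with a low value. They report only what shows in the picture. A call takes as long as a camera call.
- eyes.trace(camera, label): "mask" (420x560 bool, what is visible of it) and "bbox" ([left, top, right, bottom] in pixels, round what is visible of it).
The state is a dict: "clock": time; "joint_positions": joint angles; "joint_velocities": joint speeds; "joint_efforts": joint torques, N m; "tcp_pos": TCP position; "tcp_rot": TCP orientation; "wrist_force": force on the tool from outside, world axes, zero at the start; "moment": the same for the moment, N m; "gripper_width": opening from 0.0 (shut) to 1.0 (fully open); "grasp_force": force on a finger pad.
Only numpy, scipy, OpenCV 4.12 (cv2) and the standard library are available. Lean on these libraries where they do the work, as an engineer would, in place of code of your own. Each camera call takes 0.05 s, during which the arm holds its last target. There are 200 camera calls.

## Working session

There is one attempt and no reset: what is moved stays moved. The work goes in short steps, Python scripts to look and compute and a tool call to move; the robot and the scene stay as the last step left them, time stands still between calls to the robot, and variables do not carry over. Pictures are saved under pics/ and viewed, at most 10 in all, crops included, and the job is handed in when it is done.

Besides the shell and the picture viewer there is one more tool, called after ">>>" by a JSON object that holds its "method" and its "body", one argument or row to a line. move_arm: Moves the arm, as the interface text tells. Its arguments: {"type":"object","properties":{"dp":{"type":"array"},"delta_rot":{"type":"array"},"fingers":{"type":"number"}},"required":["dp","delta_rot"]}

```bash
mkdir -p pics; ls; cat > h.py <<'E'
import numpy as np, cv2
from rig import read_state, eyes, job
from scipy.spatial.transform import Rotation as R
def rot(a):
    a=np.array(a,float)
    return a if a.shape==(3,3) else (R.from_euler('xyz',a).as_matrix() if a.size==3 else R.from_quat(a).as_matrix())
def snap(n,save=None):
    s=eyes.snapshot(n)
    if save: cv2.imwrite('pics/'+save+'.png',s['frame'][:,:,::-1])
    return s
def ray(s,uv):
    K=np.array([[s['fx'],0,s['cx']],[0,s['fy'],s['cy']],[0,0,1]]);k=np.array([s['k1'],0,0,0,0.])
    p=np.array(uv,float).reshape(-1,2); d=(p-[s['cx'],s['cy']])/[s['fx'],s['fy']]
    x=d.copy()
    for _ in range(30): x=d/(1+s['k1']*(x**2).sum(1,keepdims=True))
    return np.c_[x,np.ones(len(x))]@rot(s['attitude']).T
def onz(s,uv,z):
    r=ray(s,uv);e=np.array(s['eye']);return e+r*((z-e[2])/r[:,2])[:,None]
def proj(s,P):
    c=(np.array(P,float).reshape(-1,3)-s['eye'])@rot(s['attitude']);x=c[:,:2]/c[:,2:]
    x=x*(1+s['k1']*(x**2).sum(1,keepdims=True));return x*[s['fx'],s['fy']]+[s['cx'],s['cy']]
E
python3 - <<'E'
from h import *
print(read_state())
for n in ['scene','side','wrist']:
    s=snap(n,n+'0'); print(n,{k:v for k,v in s.items() if k!='frame'})
    for l in ['marker','housing','push_stick','mug','tape_roll','spool']:
        t=eyes.trace(n,l); print(l,[(round(d['conf'],2),[int(b) for b in d['bbox']]) for d in t[:2]])
ims=[cv2.imread(f'pics/{n}0.png') for n in ['scene','side']]
E
```

```text
pics
{'clock': 0.0, 'joint_positions': array([-1.33982766e-01,  1.51019912e-01,  1.43803387e+00,  3.75658683e-05,
        1.55378017e+00, -1.34004687e-01]), 'joint_velocities': array([ 0.00019373,  0.00122152,  0.00126367,  0.00097587, -0.00161682,
       -0.00062138]), 'joint_efforts': array([ 9.08163997e-05, -7.13061190e+01, -5.70858908e+01, -1.86872212e-04,
        9.14935896e-03,  2.21375326e-04]), 'tcp_pos': array([5.74784084e-01, 3.07275789e-05, 2.49354709e-01]), 'tcp_rot': array([-3.14036750e+00, -2.03065339e-04,  1.57081746e+00]), 'wrist_force': array([-0.27421744,  0.24226367,  0.65602581]), 'moment': array([-0.01921367, -0.01989131, -0.01148999]), 'grasp_force': 0.0, 'gripper_width': 1.004597788268907}
scene {'fx': 445.9057114106086, 'fy': 445.9057114106086, 'cx': 282.86319817256907, 'cy': 211.34895792273647, 'k1': -0.016644964281616853, 'eye': array([0.04912835, 1.17374295, 0.54995987]), 'attitude': array([-2.00505777, -0.00583273, -2.68050447])}
marker [(0.74, [109, 155, 302, 289]), (0.35, [296, 277, 321, 301])]
housing [(0.69, [260, 207, 287, 233])]
push_stick [(0.84, [3
[... 416 characters left out ...]
1.02468073e-03, -2.86465987e+00])}
marker [(0.58, [318, 267, 344, 290])]
housing [(0.83, [264, 192, 291, 221])]
push_stick [(0.62, [306, 187, 343, 214])]
mug [(0.68, [276, 143, 285, 175])]
tape_roll [(0.56, [319, 266, 344, 289]), (0.44, [306, 187, 344, 211])]
spool [(0.18, [141, 166, 315, 296])]
wrist {'fx': 374.55465585698585, 'fy': 374.55465585698585, 'cx': 283.05154098584217, 'cy': 211.51869126962976, 'k1': -0.0658645488027395, 'eye': array([0.57481167, 0.07646025, 0.37388067]), 'attitude': array([ 2.83759254e+00, -6.37830599e-04, -3.00555020e-04])}
marker []
housing [(0.57, [259, 0, 319, 29])]
push_stick [(0.98, [36, 8, 205, 127])]
mug [(0.95, [326, 193, 429, 303])]
tape_roll []
spool []
```

View pics/scene0.png

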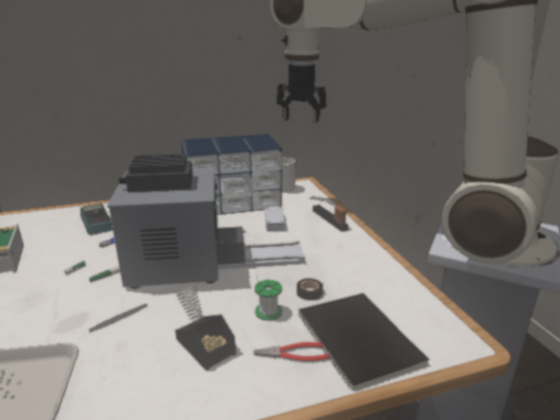

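View pics/wrist0.png

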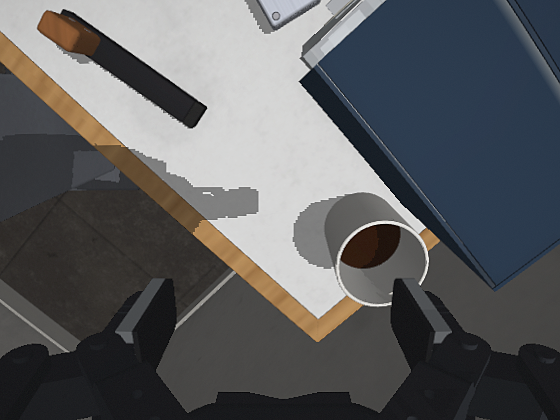

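```bash
python3 - <<'E'
from h import *
s=snap('scene')
for n,uv,z in [('housing',(274,219),.014),('stick tip',(316,208),.018),('stick rear',(346,226),.01),('deckend',(302,253),.012),('tunnel',(232,232),.068),('mug',(288,190),0),('tape',(310,289),.01),('spool',(268,312),0),('cab front bot',(217,277),0),('cab front top',(217,178),.2),('drawer r',(281,208),0),('drawer top',(281,150),.1),('drawer bl',(222,212),0)]:
    print(n,onz(s,[uv],z).round(3))
w=snap('wrist')
print(onz(w,[(199,115),(60,30)],.018).round(3), onz(w,[(285,20)],.028).round(3))
E
```

```text
housing [[0.56  0.193 0.014]]
stick tip [[0.482 0.081 0.018]]
stick rear [[0.371 0.136 0.01 ]]
deckend [[0.417 0.324 0.012]]
tunnel [[0.564 0.398 0.068]]
mug [[ 0.633 -0.046  0.   ]]
tape [[0.342 0.45  0.01 ]]
spool [[0.39  0.546 0.   ]]
cab front bot [[0.55  0.488 0.   ]]
cab front top [[0.591 0.406 0.2  ]]
drawer r [[0.589 0.092 0.   ]]
drawer top [[ 0.705 -0.139  0.1  ]]
drawer bl [[0.73  0.195 0.   ]]
[[0.497 0.059 0.018]
 [0.375 0.136 0.018]] [[0.577 0.138 0.028]]
```

>>> {"method": "move_arm", "body": {
  "dp": [
    [0.05,-0.02,-0.02],
    [0.1,-0.04,-0.04],
    [0.15,-0.06,-0.06],
    [0.2,-0.08,-0.08],
    [0.22,-0.09,-0.1],
    [0.22,-0.09,-0.1],
    [0.22,-0.09,-0.1]
  ],
  "delta_rot": [
    [0,0,0],
    [0,0,0],
    [0,0,0],
    [0,0,0],
    [0,0,0],
    [0,0,0],
    [0,0,0]
  ]
}}

```text
clock: 2.02
tcp_pos: [0.4852, 0.2195, 0.3492]
tcp_rot: [-3.141, 0.0, 1.571]
wrist_force: [0.5, -0.4, -0.1]
gripper_width: 1.007
grasp_force: 0.0
```

```bash
python3 - <<'E'
from h import *
s=snap('wrist','wrist1'); print(s['eye'],s['attitude'],read_state()['tcp_pos'])
for l in ['marker','housing','push_stick','mug','tape_roll','spool']:
    t=eyes.trace('wrist',l); print(l,[(round(d['conf'],2),[int(b) for b in d['bbox']]) for d in t[:2]])
    if t and l in('housing','push_stick'):
        r=cv2.minAreaRect(np.argwhere(t[0]['mask'])[:,::-1].astype(np.float32)); b=cv2.boxPoints(r)
        print(b.round(1).tolist(), onz(s,b,.028 if l=='housing' else .018).round(4).tolist())
E
```

```text
[0.48510876 0.29598473 0.47308965] [ 2.83714360e+00  5.09503322e-05 -4.97031509e-04] [0.48522638 0.2191975  0.34903444]
marker [(0.88, [209, 1, 558, 111]), (0.52, [193, 211, 294, 282])]
housing [(0.96, [310, 135, 378, 226])]
[[306.70001220703125, 157.0], [343.5, 136.89999389648438], [383.20001220703125, 209.3000030517578], [346.3999938964844, 229.5]] [[0.5133, 0.2243, 0.028], [0.5563, 0.2482, 0.028], [0.6101, 0.159, 0.028], [0.5653, 0.1322, 0.028]]
push_stick [(0.67, [193, 208, 294, 284])]
[[183.89999389648438, 234.89999389648438], [201.8000030517578, 206.39999389648438], [299.79998779296875, 267.70001220703125], [282.0, 296.20001220703125]] [[0.3556, 0.121, 0.018], [0.3816, 0.1599, 0.018], [0.5075, 0.0742, 0.018], [0.4835, 0.0308, 0.018]]
mug [(0.65, [375, 322, 409, 394]), (0.51, [194, 209, 296, 284])]
tape_roll []
spool []
```

View pics/wrist1.png

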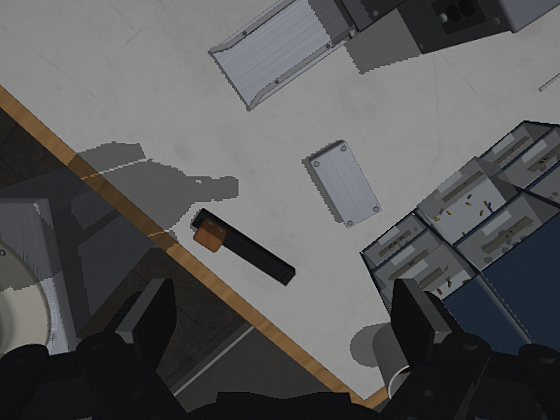

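>>> {"method": "move_arm", "body": {
  "dp": [
    [0.05,-0.015,0.05],
    [0.08,-0.025,0.08],
    [0.08,-0.025,0.08],
    [0.08,-0.025,0.08]
  ],
  "delta_rot": [
    [0,0,0],
    [0,0,0],
    [0,0,0],
    [0,0,0]
  ]
}}

```text
clock: 2.88
tcp_pos: [0.4603, 0.2997, 0.2706]
tcp_rot: [3.141, -0.0, 1.571]
wrist_force: [0.5, -0.5, -0.6]
gripper_width: 1.0
grasp_force: 0.0
```

```bash
python3 - <<'E'
from h import *
s=snap('wrist','wrist2'); print(s['eye'],s['attitude'],read_state()['tcp_pos'])
t=eyes.trace('wrist','marker'); print([(round(d['conf'],2),[int(b) for b in d['bbox']]) for d in t[:2]])
E
```

```text
[0.46004563 0.37621005 0.39453438] [ 2.83761237e+00 -1.30857336e-03 -9.60406649e-05] [0.46055709 0.29951821 0.27104312]
[(0.68, [223, 2, 560, 194])]
```

View pics/wrist2.png

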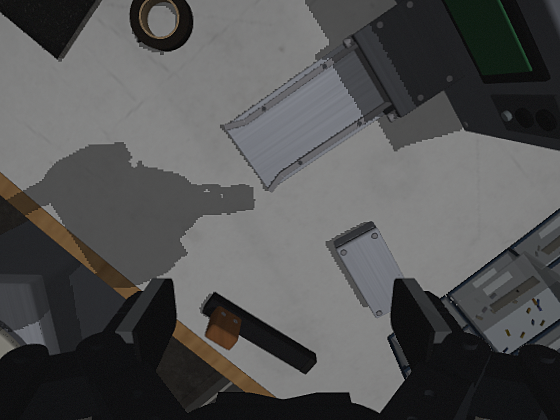

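```bash
python3 - <<'E'
import cv2
i=cv2.imread('pics/wrist2.png')[30:195,215:415]
cv2.imwrite('pics/c2.png',cv2.resize(i,None,fx=3.6,fy=3.6,interpolation=cv2.INTER_CUBIC))
E
```

```text
(no output)
```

View pics/c2.png

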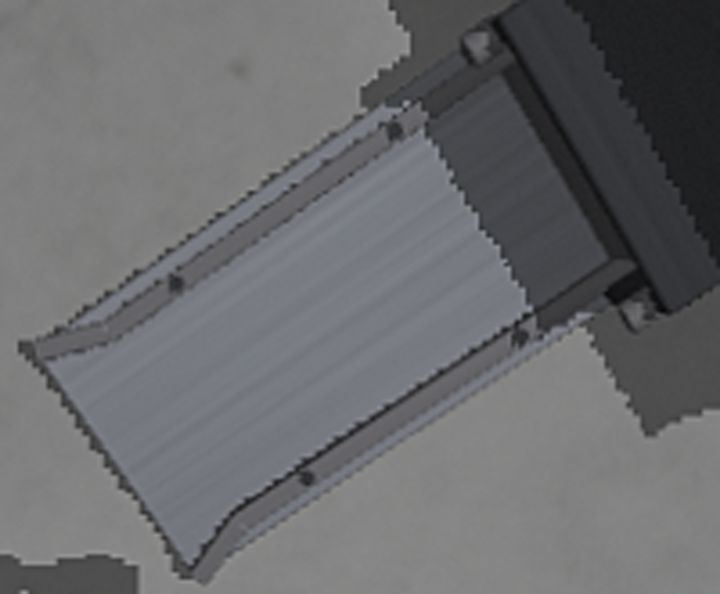

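```bash
cat > fit.py <<'E'
from h import *
from scipy.optimize import least_squares
s=dict(fx=374.55465585698585,fy=374.55465585698585,cx=283.05154098584217,cy=211.51869126962976,k1=-0.0658645488027395,eye=np.array([.46004563,.37621005,.39453438]),attitude=np.array([2.83761237,-1.30857336e-03,-9.60406649e-05]))
px=lambda p:np.array(p,float)/3.6+[215-.36,30-.36]
W=lambda q,z:onz(s,[px(q)],z)[0]
# (pixel, z, x or None, y or None)
D=[((176,283),.019,None,.032),((394,130),.019,None,.032),((307,478),.019,None,-.032),((520,336),.019,None,-.032),
   ((22,347),.012,-.144,None),((185,570),.012,-.144,None),((497,22),.068,-.004,.040),((668,310),.068,-.004,-.040),
   ((112,340),.019,-.124,.029),((233,515),.019,-.124,-.029),((500,82),.012,None,None)]
def res(p):
    c,sn=np.cos(p[2]),np.sin(p[2]);o=[]
    for q,z,x,y in D:
        d=W(q,z)[:2]-p[:2];mx,my=c*d[0]+sn*d[1],-sn*d[0]+c*d[1]
        if x is not None:o.append(mx-x)
        if y is not None:o.append(my-y)
    return np.array(o)*1000
r=least_squares(res,[.54,.4,.58]);print(r.x,np.degrees(r.x[2]),r.fun.round(1))
E
python3 fit.py; python3 - <<'E'
from h import *
# housing corners and stick from wrist2 masks
s=snap('wrist')
for l,z in[('housing',.028),('push_stick',.018)]:
    t=eyes.trace('wrist',l); 
    if t: 
        b=cv2.boxPoints(cv2.minAreaRect(np.argwhere(t[0]['mask'])[:,::-1].astype(np.float32)));print(l,t[0]['conf'],b.round(1).tolist(),onz(s,b,z).round(4).tolist())
E
```

```text
[0.541953   0.39337349 0.59988321] 34.37077636640893 [ 0.1 -0.1 -0.1 -0.3 -1.5 -0.8 -0.2 -1.6  0.3  1.5  1.2  0.6  0.9 -0.1]
housing 0.85 [[330.20001220703125, 241.39999389648438], [371.6000061035156, 218.6999969482422], [414.6000061035156, 297.0], [373.20001220703125, 319.70001220703125]] [[0.5108, 0.2277, 0.028], [0.5529, 0.2529, 0.028], [0.6085, 0.1602, 0.028], [0.5639, 0.1312, 0.028]]
push_stick 0.91 [[190.1999969482422, 328.6000061035156], [212.10000610351562, 290.70001220703125], [319.79998779296875, 353.1000061035156], [297.79998779296875, 390.8999938964844]] [[0.3511, 0.1129, 0.018], [0.3804, 0.1636, 0.018], [0.5053, 0.078, 0.018], [0.4795, 0.02, 0.018]]
```

```bash
cat >> h.py <<'E'
from scipy.optimize import minimize
def boxes_mask(s,boxes,p,scale=1):
    c,n=np.cos(p[2]),np.sin(p[2]);m=np.zeros((420,560),np.uint8)
    for x0,x1,y0,y1,z0,z1 in boxes:
        P=np.array([[x,y,z] for x in(x0,x1) for y in(y0,y1) for z in(z0,z1)])
        Q=np.c_[p[0]+c*P[:,0]-n*P[:,1],p[1]+n*P[:,0]+c*P[:,1],P[:,2]+(p[3] if len(p)>3 else 0)]
        h=cv2.convexHull(proj(s,Q).astype(np.float32))
        cv2.fillConvexPoly(m,np.round(h*16).astype(np.int32),1,shift=4)
    return m
HB=[(-.05,.05,-.025,.025,0,.028)]
SB=[(-.076,.076,-.012,.012,0,.018),(-.066,-.032,-.01,.01,.018,.058)]
def fitmask(s,mask,boxes,p0,valid=None,z=0):
    m=mask.astype(np.uint8); v=np.ones_like(m) if valid is None else valid.astype(np.uint8)
    def f(q):
        b=boxes_mask(s,boxes,[q[0]/100,q[1]/100,q[2]/5,z]);return float((((b!=m)&(v>0))).sum())
    best=None
    q=np.array([p0[0]*100,p0[1]*100,p0[2]*5])
    for k in (1,.3,.1):
        r=minimize(f,q,method='Nelder-Mead',options=dict(initial_simplex=q+np.vstack([np.zeros(3),np.eye(3)])*k,xatol=1e-3,fatol=.5));q=r.x
    return np.array([q[0]/100,q[1]/100,q[2]/5]),r.fun,m.sum()
E
python3 - <<'E'
from h import *
s=dict(fx=374.55465585698585,fy=374.55465585698585,cx=283.05154098584217,cy=211.51869126962976,k1=-0.0658645488027395,eye=np.array([.48510876,.29598473,.47308965]),attitude=np.array([2.8371436,5.1e-5,-4.97e-4]))
print(onz(s,[(361,253),(415,212)],0).round(3),onz(s,[(372,286)],0).round(3))
s=snap('wrist')
for l,B,p in[('housing',HB,(.559,.19,-1.06)),('push_stick',SB,(.43,.1,-.56))]:
    t=eyes.trace('wrist',l)
    if t: print(l,t[0]['conf'],fitmask(s,t[0]['mask'],B,p))
E
```

```text
[[0.592 0.087 0.   ]
 [0.661 0.147 0.   ]] [[0.611 0.036 0.   ]]
housing 0.68 (array([ 0.56266352,  0.18806481, -1.02799888]), np.float64(731.0), np.uint64(3616))
push_stick 0.74 (array([ 0.43300983,  0.10021247, -0.63974861]), np.float64(310.0), np.uint64(3615))
```

>>> {"method": "move_arm", "body": {
  "dp": [
    [-0.05,0.045,0.02],
    [-0.1,0.09,0.05],
    [-0.112,0.102,0.08],
    [-0.112,0.102,0.1],
    [-0.112,0.102,0.1],
    [-0.112,0.102,0.1]
  ],
  "delta_rot": [
    [0,0,-0.03],
    [0,0,-0.06],
    [0,0,-0.083],
    [0,0,-0.083],
    [0,0,-0.083],
    [0,0,-0.083]
  ]
}}

```text
clock: 4.03
tcp_pos: [0.5622, 0.1884, 0.1713]
tcp_rot: [3.14, 0.0, 2.092]
wrist_force: [0.2, 0.1, 0.7]
gripper_width: 0.997
grasp_force: 0.0
```

```bash
python3 - <<'E'
from h import *
s=snap('wrist','wrist3'); st=read_state();print(st['tcp_pos'],st['tcp_rot'])
t=eyes.trace('wrist','housing');m=t[0]['mask']
print(t[0]['conf'],t[0]['bbox'],fitmask(s,m,HB,(.562,.188,-1.04)))
im=cv2.imread('pics/wrist3.png');c,_=cv2.findContours(m.astype(np.uint8),0,2);cv2.drawContours(im,c,-1,(0,0,255),1)
p=fitmask(s,m,HB,(.562,.188,-1.04))[0];c,_=cv2.findContours(boxes_mask(s,HB,p),0,2);cv2.drawContours(im,c,-1,(0,255,0),1)
cv2.imwrite('pics/w3o.png',im)
E
```

```text
[0.56221083 0.18846883 0.17145481] [3.13982973e+00 5.66211693e-04 2.09265670e+00]
0.75 [247.8, 131.0, 314.9, 262.4] (array([ 0.56284707,  0.18855383, -1.02484146]), np.float64(351.0), np.uint64(8779))
```

View pics/w3o.png

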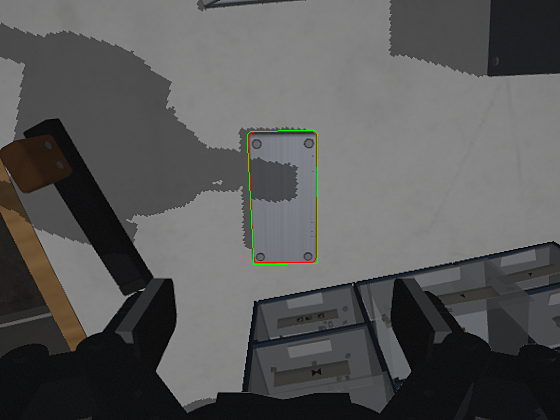

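>>> {"method": "move_arm", "body": {
  "dp": [
    [0,0.0005,0.06],
    [0,0.0005,0.11],
    [0,0.0005,0.14],
    [0,0.0005,0.14],
    [0,0.0005,0.14]
  ],
  "delta_rot": [
    [0,0,-0.004],
    [0,0,-0.004],
    [0,0,-0.004],
    [0,0,-0.004],
    [0,0,-0.004]
  ]
}}

```text
clock: 4.75
tcp_pos: [0.5633, 0.1886, 0.032]
tcp_rot: [3.139, 0.001, 2.118]
wrist_force: [0.6, -0.1, 0.4]
gripper_width: 0.998
grasp_force: 0.0
```

>>> {"method": "move_arm", "body": {
  "dp": [
    [0,0,0],
    [0,0,0],
    [0,0,0],
    [0,0,0],
    [0,0,0],
    [0,0,0]
  ],
  "delta_rot": [
    [0,0,0],
    [0,0,0],
    [0,0,0],
    [0,0,0],
    [0,0,0],
    [0,0,0]
  ],
  "fingers": 40
}}

```text
clock: 5.5
tcp_pos: [0.5628, 0.1883, 0.0313]
tcp_rot: [3.14, 0.0, 2.117]
wrist_force: [-3.6, -1.0, 10.6]
gripper_width: 0.57
grasp_force: 62.0
```

>>> {"method": "move_arm", "body": {
  "dp": [
    [0,0,-0.05],
    [0.02,0.002,-0.08],
    [0.06,0.004,-0.08],
    [0.1,0.008,-0.08],
    [0.14,0.01,-0.08],
    [0.17,0.013,-0.08],
    [0.182,0.014,-0.08],
    [0.182,0.014,-0.08],
    [0.182,0.014,-0.08],
    [0.182,0.014,-0.08],
    [0.182,0.014,-0.05],
    [0.182,0.014,-0.04],
    [0.182,0.014,-0.04]
  ],
  "delta_rot": [
    [0,0,0],
    [0,0,-0.028],
    [0,0,-0.056],
    [0,0,-0.084],
    [0,0,-0.112],
    [0,0,-0.14],
    [0,0,-0.168],
    [0,0,-0.196],
    [0,0,-0.224],
    [0,0,-0.252],
    [0,0,-0.2586],
    [0,0,-0.2586],
    [0,0,-0.2586]
  ]
}}

```text
clock: 7.12
tcp_pos: [0.4795, 0.3508, 0.0697]
tcp_rot: [3.141, -0.001, -2.542]
wrist_force: [-0.5, 0.3, -3.3]
gripper_width: 0.569
grasp_force: 65.5
```

```bash
cat >> h.py <<'E'
MK=np.array([.541953,.39337349,.59988321])
def mk(p):
    d=np.array(p)[:2]-MK[:2];c,n=np.cos(MK[2]),np.sin(MK[2]);return np.array([c*d[0]+n*d[1],-n*d[0]+c*d[1]])
def tool():
    st=read_state();return st,rot(st['tcp_rot'])
E
python3 - <<'E'
from h import *
s=snap('wrist','wrist4'); st,_=tool();print(st['tcp_pos'],st['tcp_rot'],mk(st['tcp_pos']),st['wrist_force'],st['gripper_width'])
t=eyes.trace('wrist','housing');print(t[0]['conf'],t[0]['bbox'])
E
```

```text
[0.47985899 0.35104135 0.07047369] [ 3.14149132e+00 -3.31089220e-05 -2.54199846e+00] [-0.07515093  0.00011392] [ 1.3749202  -0.74819201 -3.68445162] 0.5653263771273352
0.92 [215.5, 157.4, 352.5, 397.3]
```

View pics/wrist4.png

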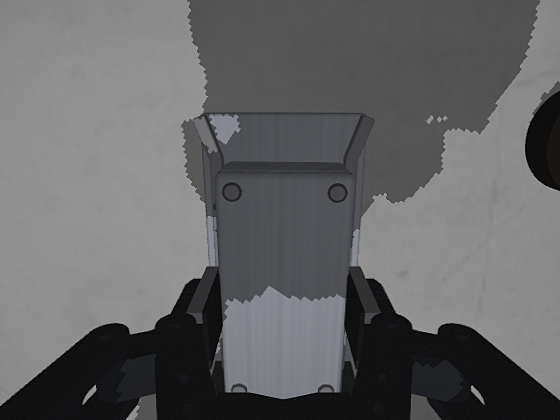

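>>> {"method": "move_arm", "body": {
  "dp": [
    [0,0,0.015],
    [0,0,0.023],
    [0,0,0.026],
    [0,0,0.0275],
    [0,0,0.0275]
  ],
  "delta_rot": [
    [0,0,0],
    [0,0,0],
    [0,0,0],
    [0,0,0],
    [0,0,0]
  ]
}}

```text
clock: 7.85
tcp_pos: [0.4797, 0.351, 0.0433]
tcp_rot: [3.142, -0.0, -2.541]
wrist_force: [-5.8, -4.5, 8.7]
gripper_width: 0.567
grasp_force: 66.9
```

>>> {"method": "move_arm", "body": {
  "dp": [
    [0,0,0],
    [0,0,0],
    [0,0,0],
    [0,0,-0.02],
    [0,0,-0.06],
    [0.05,0,-0.1],
    [0.05,0,-0.12],
    [0.05,0,-0.12]
  ],
  "delta_rot": [
    [0,0,0],
    [0,0,0],
    [0,0,0],
    [0,0,0],
    [0,0,0],
    [0,0,0],
    [0,0,0],
    [0,0,0]
  ],
  "fingers": 85
}}

```text
clock: 8.85
tcp_pos: [0.4389, 0.323, 0.1643]
tcp_rot: [-3.141, 0.003, -2.541]
wrist_force: [0.8, -0.2, -0.4]
gripper_width: 0.995
grasp_force: 0.0
```

```bash
python3 - <<'E'
from h import *
s=snap('wrist','wrist5'); st,_=tool();print(st['tcp_pos'],st['tcp_rot'],st['gripper_width'])
t=eyes.trace('wrist','housing');m=t[0]['mask'];print(t[0]['conf'],t[0]['bbox'])
p,f,n=fitmask(s,m,HB,(.4801,.3511,.6),z=.012);print(p,f,n,mk(p))
s=snap('scene')
t=eyes.trace('wrist','push_stick');print([(d['conf'],d['bbox']) for d in t])
E
```

```text
[0.43872714 0.32285494 0.16284225] [-3.14153214e+00  1.26689262e-03 -2.54093087e+00] 0.9954986136902467
0.6 [250.1, 195.2, 319.7, 329.0]
[0.47993461 0.35111115 0.59433881] 382.0 8917 [-0.07504912  0.00012884]
[(0.95, [0.7, 0.0, 117.8, 53.7])]
```

>>> {"method": "move_arm", "body": {
  "dp": [
    [0.02,-0.02,-0.037],
    [0.05,-0.04,-0.037],
    [0.08,-0.07,-0.037],
    [0.11,-0.1,-0.037],
    [0.146,-0.135,-0.037],
    [0.146,-0.135,-0.037],
    [0.146,-0.135,-0.037],
    [0.146,-0.135,-0.037],
    [0.146,-0.135,-0.037]
  ],
  "delta_rot": [
    [0,0,0.028],
    [0,0,0.056],
    [0,0,0.084],
    [0,0,0.112],
    [0,0,0.14],
    [0,0,0.168],
    [0,0,0.196],
    [0,0,0.197],
    [0,0,0.197]
  ]
}}

```text
clock: 10.18
tcp_pos: [0.3944, 0.1289, 0.199]
tcp_rot: [-3.141, -0.001, 2.509]
wrist_force: [1.1, 0.4, -0.7]
gripper_width: 1.001
grasp_force: 0.0
```

```bash
cat > st.py <<'E'
from h import *
import sys
s=snap('wrist',sys.argv[1]); st,_=tool();print(st['tcp_pos'],st['tcp_rot'],st['gripper_width'])
t=eyes.trace('wrist','push_stick');m=t[0]['mask'];print(t[0]['conf'],t[0]['bbox'])
p,f,n=fitmask(s,m,SB,(.433,.1,-.6));print(p,f,n)
print('grip',p[0]-.049*np.cos(p[2]),p[1]-.049*np.sin(p[2]))
im=cv2.imread(f'pics/{sys.argv[1]}.png')
for mm,c in((m.astype(np.uint8),(0,0,255)),(boxes_mask(s,SB,p),(0,255,0))):
    k,_=cv2.findContours(mm,0,2);cv2.drawContours(im,k,-1,c,1)
cv2.imwrite(f'pics/{sys.argv[1]}o.png',im)
E
python3 st.py w6
```

```text
[0.3943405  0.12897134 0.19915093] [-3.14108760e+00 -6.16747255e-04  2.50816770e+00] 1.000916249067191
0.72 [271.0, 155.2, 298.4, 317.6]
[ 0.43458492  0.1000586  -0.62169485] 178.0 4434
grip 0.3947531858219218 0.12859686769891165
```

View pics/w6o.png

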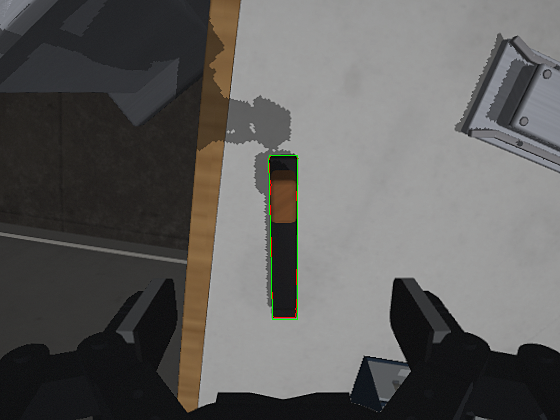

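>>> {"method": "move_arm", "body": {
  "dp": [
    [0,0,0.06],
    [0,0,0.12],
    [0,0,0.156],
    [0,0,0.156],
    [0,0,0.156]
  ],
  "delta_rot": [
    [0,0,-0.002],
    [0,0,-0.002],
    [0,0,-0.002],
    [0,0,-0.002],
    [0,0,-0.002]
  ]
}}

```text
clock: 10.9
tcp_pos: [0.3952, 0.129, 0.0449]
tcp_rot: [3.141, 0.001, 2.518]
wrist_force: [-0.7, 0.1, 0.6]
gripper_width: 0.995
grasp_force: 0.0
```

>>> {"method": "move_arm", "body": {
  "dp": [
    [0,0,0],
    [0,0,0],
    [0,0,0],
    [0,0,0],
    [0,0,0],
    [0,0,0],
    [0,0,0],
    [0,0,0]
  ],
  "delta_rot": [
    [0,0,0],
    [0,0,0],
    [0,0,0],
    [0,0,0],
    [0,0,0],
    [0,0,0],
    [0,0,0],
    [0,0,0]
  ],
  "fingers": 5
}}

```text
clock: 11.9
tcp_pos: [0.3945, 0.1289, 0.0439]
tcp_rot: [3.141, 0.0, 2.517]
wrist_force: [-2.9, -0.2, 7.2]
gripper_width: 0.227
grasp_force: 59.3
```

>>> {"method": "move_arm", "body": {
  "dp": [
    [0,0,-0.04],
    [0.02,0.01,-0.06],
    [0.04,0.02,-0.06],
    [0.07,0.03,-0.06],
    [0.1,0.04,-0.06],
    [0.125,0.0515,-0.06],
    [0.125,0.0515,-0.06],
    [0.125,0.0515,-0.06],
    [0.125,0.0515,-0.04],
    [0.125,0.0515,-0.02],
    [0.125,0.0515,-0.016],
    [0.125,0.0515,-0.016]
  ],
  "delta_rot": [
    [0,0,0],
    [0,0,-0.028],
    [0,0,-0.056],
    [0,0,-0.084],
    [0,0,-0.112],
    [0,0,-0.14],
    [0,0,-0.168],
    [0,0,-0.1946],
    [0,0,-0.1946],
    [0,0,-0.1946],
    [0,0,-0.1946],
    [0,0,-0.1946]
  ]
}}

```text
clock: 13.4
tcp_pos: [0.3231, 0.2437, 0.0598]
tcp_rot: [3.142, -0.0, -2.543]
wrist_force: [-0.1, 0.1, -2.0]
gripper_width: 0.227
grasp_force: 59.3
```

```bash
python3 - <<'E'
from h import *
s=snap('wrist','w7'); st,_=tool();print(st['tcp_pos'],st['tcp_rot'],st['gripper_width'],mk(st['tcp_pos']),st['wrist_force'],st['moment'])
snap('side','s7')
a=cv2.imread('pics/w7.png');b=cv2.imread('pics/s7.png')[130:290,130:343]
b=cv2.resize(b,(560,420),interpolation=cv2.INTER_CUBIC)
cv2.imwrite('pics/w7b.png',cv2.resize(np.hstack([a,b]),(800,300)))
E
```

```text
[0.3233097  0.24381144 0.06006575] [-3.14158649e+00  3.84927526e-04 -2.54347747e+00] 0.22509885646407476 [-2.64903187e-01 -1.45257107e-05] [ 0.10824354  0.31451597 -0.9445122 ] [-0.04726527  0.06675978 -0.00831456]
```

View pics/w7b.png

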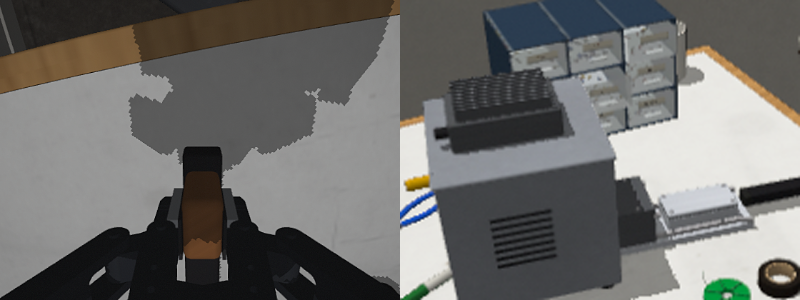

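>>> {"method": "move_arm", "body": {
  "dp": [
    [-0.005,0,0],
    [-0.01,0,0],
    [-0.014,0,0],
    [-0.018,0,0],
    [-0.022,0,0],
    [-0.026,0,0],
    [-0.03,0,0],
    [-0.034,0,0],
    [-0.038,0,0],
    [-0.042,0,0],
    [-0.046,0,0],
    [-0.05,0,0],
    [-0.054,0,0],
    [-0.058,0,0],
    [-0.062,0,0],
    [-0.066,0,0],
    [-0.07,0,0]
  ],
  "delta_rot": [
    [0,0,0],
    [0,0,0],
    [0,0,0],
    [0,0,0],
    [0,0,0],
    [0,0,0],
    [0,0,0],
    [0,0,0],
    [0,0,0],
    [0,0,0],
    [0,0,0],
    [0,0,0],
    [0,0,0],
    [0,0,0],
    [0,0,0],
    [0,0,0],
    [0,0,0]
  ]
}}

```text
clock: 15.62
tcp_pos: [0.3806, 0.283, 0.0594]
tcp_rot: [3.141, -0.001, -2.543]
wrist_force: [-6.8, -4.3, 2.7]
gripper_width: 0.223
grasp_force: 59.8
```

```bash
python3 - <<'E'
from h import *
st,_=tool();print(mk(st['tcp_pos']),st['wrist_force'],np.dot(st['wrist_force'][:2],[.8254,.5647]),st['tcp_rot'],st['tcp_pos'][2],st['gripper_width'])
E
```

```text
[-1.95450907e-01 -3.29692538e-05] [-6.84826976 -4.29918162  2.7345259 ] -8.080309722214134 [ 3.14147706e+00 -1.36983084e-03 -2.54338418e+00] 0.05938376064149564 0.2225830702680535
```

>>> {"method": "move_arm", "body": {
  "dp": [
    [-0.004,0,0],
    [-0.008,0,0],
    [-0.012,0,0],
    [-0.016,0,0],
    [-0.02,0,0],
    [-0.024,0,0],
    [-0.028,0,0],
    [-0.032,0,0],
    [-0.036,0,0],
    [-0.04,0,0],
    [-0.044,0,0],
    [-0.048,0,0],
    [-0.052,0,0],
    [-0.056,0,0],
    [-0.06,0,0],
    [-0.064,0,0],
    [-0.068,0,0],
    [-0.072,0,0],
    [-0.076,0,0],
    [-0.08,0,0]
  ],
  "delta_rot": [
    [0,0,0],
    [0,0,0],
    [0,0,0],
    [0,0,0],
    [0,0,0],
    [0,0,0],
    [0,0,0],
    [0,0,0],
    [0,0,0],
    [0,0,0],
    [0,0,0],
    [0,0,0],
    [0,0,0],
    [0,0,0],
    [0,0,0],
    [0,0,0],
    [0,0,0],
    [0,0,0],
    [0,0,0],
    [0,0,0]
  ]
}}

```text
clock: 18.12
tcp_pos: [0.447, 0.3282, 0.0594]
tcp_rot: [3.141, -0.001, -2.543]
wrist_force: [-5.0, -3.6, 2.2]
gripper_width: 0.223
grasp_force: 59.8
```

```bash
cat > q.py <<'E'
from h import *
st,_=tool();print('tip',mk(st['tcp_pos'])+[.125,0],'push',np.dot(st['wrist_force'][:2],[.8254,.5647]).round(2),st['wrist_force'].round(1),st['tcp_rot'].round(4),st['tcp_pos'][2].round(4),st['gripper_width'].round(3))
E
python3 q.py
```

```text
Traceback (most recent call last):
  File "q.py", line 2, in <module>
    st,_=tool();print('tip',mk(st['tcp_pos'])+[.125,0],'push',np.dot(st['wrist_force'][:2],[.8254,.5647]).round(2),st['wrist_force'].round(1),st['tcp_rot'].round(4),st['tcp_pos'][2].round(4),st['gripper_width'].round(3))
                                                                                                                                                                                               ^^^^^^^^^^^^^^^^^^^^^^^^^
AttributeError: 'float' object has no attribute 'round'
```

>>> {"method": "move_arm", "body": {
  "dp": [
    [-0.003,0,0],
    [-0.006,0,0],
    [-0.009,0,0],
    [-0.012,0,0],
    [-0.015,0,0],
    [-0.018,0,0],
    [-0.021,0,0],
    [-0.024,0,0],
    [-0.027,0,0],
    [-0.03,0,0],
    [-0.032,0,0],
    [-0.033,0,0],
    [-0.034,0,0]
  ],
  "delta_rot": [
    [0,0,0],
    [0,0,0],
    [0,0,0],
    [0,0,0],
    [0,0,0],
    [0,0,0],
    [0,0,0],
    [0,0,0],
    [0,0,0],
    [0,0,0],
    [0,0,0],
    [0,0,0],
    [0,0,0]
  ]
}}

```text
clock: 19.75
tcp_pos: [0.475, 0.3473, 0.0591]
tcp_rot: [3.141, -0.001, -2.543]
wrist_force: [-2.9, -1.3, -3.4]
gripper_width: 0.225
grasp_force: 59.2
```

```bash
sed -i "s/,st\['gripper_width'\].round(3)//" q.py; python3 q.py
```

```text
tip [ 0.04368992 -0.00023553] push -3.16 [-2.9 -1.3 -3.4] [ 3.1415e+00 -8.0000e-04 -2.5434e+00] 0.0591
```

Now fine steps.

>>> {"method": "move_arm", "body": {
  "dp": [
    [-0.0005,0,0],
    [-0.001,0,0],
    [-0.0015,0,0],
    [-0.002,0,0],
    [-0.0025,0,0],
    [-0.003,0,0],
    [-0.0035,0,0]
  ],
  "delta_rot": [
    [0,0,0],
    [0,0,0],
    [0,0,0],
    [0,0,0],
    [0,0,0],
    [0,0,0],
    [0,0,0]
  ]
}}

```text
clock: 20.62
tcp_pos: [0.478, 0.3493, 0.0595]
tcp_rot: [3.142, -0.0, -2.543]
wrist_force: [-2.6, -1.2, -3.8]
gripper_width: 0.229
grasp_force: 59.2
```

>>> {"method": "move_arm", "body": {
  "dp": [
    [-0.0005,0,0],
    [-0.001,0,0],
    [-0.0015,0,0],
    [-0.002,0,0],
    [-0.0025,0,0],
    [-0.0025,0,0]
  ],
  "delta_rot": [
    [0,0,0],
    [0,0,0],
    [0,0,0],
    [0,0,0],
    [0,0,0],
    [0,0,0]
  ]
}}

```text
clock: 21.38
tcp_pos: [0.4802, 0.3508, 0.0595]
tcp_rot: [3.142, 0.0, -2.543]
wrist_force: [-1.3, -1.8, -3.8]
gripper_width: 0.224
grasp_force: 59.2
```

>>> {"method": "move_arm", "body": {
  "dp": [
    [-0.0006,0,0],
    [-0.0012,0,0],
    [-0.0018,0,0],
    [-0.0024,0,0],
    [-0.003,0,0],
    [-0.003,0,0]
  ],
  "delta_rot": [
    [0,0,0],
    [0,0,0],
    [0,0,0],
    [0,0,0],
    [0,0,0],
    [0,0,0]
  ]
}}

```text
clock: 22.12
tcp_pos: [0.4826, 0.3524, 0.0595]
tcp_rot: [3.142, 0.0, -2.543]
wrist_force: [-1.9, -1.7, -4.1]
gripper_width: 0.225
grasp_force: 59.2
```

>>> {"method": "move_arm", "body": {
  "dp": [
    [-0.0006,0,0],
    [-0.0012,0,0],
    [-0.0018,0,0],
    [-0.0024,0,0],
    [-0.003,0,0],
    [-0.003,0,0]
  ],
  "delta_rot": [
    [0,0,0],
    [0,0,0],
    [0,0,0],
    [0,0,0],
    [0,0,0],
    [0,0,0]
  ]
}}

```text
clock: 22.88
tcp_pos: [0.484, 0.3535, 0.0593]
tcp_rot: [3.141, -0.003, -2.543]
wrist_force: [-13.0, -8.9, 2.7]
gripper_width: 0.226
grasp_force: 60.0
```

>>> {"method": "move_arm", "body": {
  "dp": [
    [0,0,0],
    [0,0,0],
    [0,0,0]
  ],
  "delta_rot": [
    [0,0,0],
    [0,0,0],
    [0,0,0]
  ]
}}

```text
clock: 23.25
tcp_pos: [0.484, 0.3535, 0.0593]
tcp_rot: [3.141, -0.003, -2.543]
wrist_force: [-12.7, -8.3, 2.3]
gripper_width: 0.226
grasp_force: 60.0
```

```bash
python3 q.py
```

```text
tip [ 0.05464675 -0.00021359] push -15.18 [-12.7  -8.3   2.3] [ 3.1414e+00 -2.9000e-03 -2.5434e+00] 0.0593
```

>>> {"method": "move_arm", "body": {
  "dp": [
    [0.001,0,0],
    [0.002,0,0],
    [0.004,0,0],
    [0.008,0,0],
    [0.015,0,0],
    [0.025,0,0],
    [0.035,0,0],
    [0.045,0,0],
    [0.055,0,0],
    [0.065,0,0],
    [0.075,0,0],
    [0.09,0,0],
    [0.11,0,0],
    [0.13,0,0],
    [0.15,0,0],
    [0.17,0,0],
    [0.19,0,0],
    [0.205,0,0],
    [0.215,0,0],
    [0.215,0,0]
  ],
  "delta_rot": [
    [0,0,0],
    [0,0,0],
    [0,0,0],
    [0,0,0],
    [0,0,0],
    [0,0,0],
    [0,0,0],
    [0,0,0],
    [0,0,0],
    [0,0,0],
    [0,0,0],
    [0,0,0],
    [0,0,0],
    [0,0,0],
    [0,0,0],
    [0,0,0],
    [0,0,0],
    [0,0,0],
    [0,0,0],
    [0,0,0]
  ]
}}

```text
clock: 25.75
tcp_pos: [0.3072, 0.2329, 0.0597]
tcp_rot: [-3.142, 0.0, -2.544]
wrist_force: [0.7, 0.6, -1.8]
gripper_width: 0.221
grasp_force: 59.7
```

```bash
python3 q.py; python3 - <<'E'
from h import *
snap('side','s8');snap('scene','c8');print(read_state()['gripper_width'])
f=lambda n,a,b,c,d:cv2.resize(cv2.imread(f'pics/{n}.png')[b:d,a:c],(400,300),interpolation=cv2.INTER_CUBIC)
cv2.imwrite('pics/o8.png',np.hstack([f('s8',190,160,390,310),f('c8',190,170,390,320)]))
E
```

```text
tip [-1.59392211e-01  7.19111129e-05] push 0.91 [ 0.7  0.6 -1.8] [-3.1416e+00  5.0000e-04 -2.5435e+00] 0.0597
0.22421474989181794
```

View pics/o8.png

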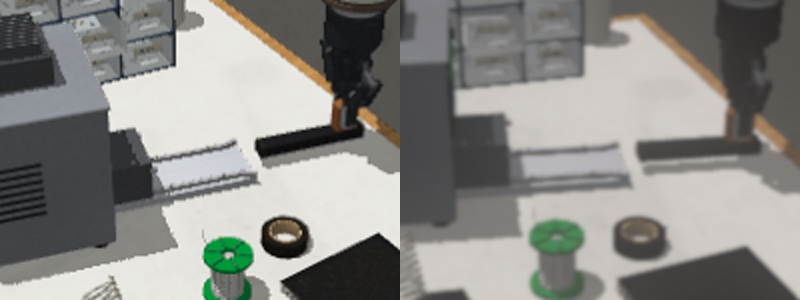

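>>> {"method": "move_arm", "body": {
  "dp": [
    [0,0,-0.03],
    [0,-0.02,-0.03],
    [-0.003,-0.05,-0.03],
    [-0.006,-0.08,-0.03],
    [-0.01,-0.11,-0.03],
    [-0.0135,-0.135,-0.03],
    [-0.0135,-0.135,-0.03],
    [-0.0135,-0.135,-0.03],
    [-0.0135,-0.135,0],
    [-0.0135,-0.135,0.01],
    [-0.0135,-0.135,0.014],
    [-0.0135,-0.135,0.0155],
    [-0.0135,-0.135,0.0155]
  ],
  "delta_rot": [
    [0,0,0],
    [0,0,0.028],
    [0,0,0.056],
    [0,0,0.084],
    [0,0,0.112],
    [0,0,0.14],
    [0,0,0.168],
    [0,0,0.1946],
    [0,0,0.1946],
    [0,0,0.1946],
    [0,0,0.1946],
    [0,0,0.1946],
    [0,0,0.1946]
  ]
}}

```text
clock: 27.48
tcp_pos: [0.3949, 0.1291, 0.0445]
tcp_rot: [3.141, 0.0, 2.517]
wrist_force: [0.2, -0.9, -0.8]
gripper_width: 0.226
grasp_force: 59.9
```

>>> {"method": "move_arm", "body": {
  "dp": [
    [0,0,0.0005],
    [0,0,0.001],
    [0,0,0.001]
  ],
  "delta_rot": [
    [0,0,0],
    [0,0,0],
    [0,0,0]
  ]
}}

```text
clock: 27.85
tcp_pos: [0.3948, 0.1291, 0.0439]
tcp_rot: [3.141, 0.001, 2.517]
wrist_force: [-6.2, -0.5, 13.4]
gripper_width: 0.225
grasp_force: 62.2
```

>>> {"method": "move_arm", "body": {
  "dp": [
    [0,0,0],
    [0,0,0],
    [0,0,0],
    [0,0,-0.02],
    [0,0,-0.06],
    [0,0,-0.11],
    [0,0,-0.156],
    [0,0,-0.156],
    [0,0,-0.156]
  ],
  "delta_rot": [
    [0,0,0],
    [0,0,0],
    [0,0,0],
    [0,0,0],
    [0,0,0],
    [0,0,0],
    [0,0,0],
    [0,0,0],
    [0,0,0]
  ],
  "fingers": 85
}}

```text
clock: 28.98
tcp_pos: [0.3943, 0.129, 0.1984]
tcp_rot: [-3.141, -0.0, 2.517]
wrist_force: [-0.5, -0.5, -0.7]
gripper_width: 0.997
grasp_force: 0.0
```

```bash
python3 st.py w9
```

```text
[0.39414454 0.12897486 0.19800035] [-3.14048545e+00 -1.14947544e-03  2.51699121e+00] 0.9970794547179571
0.9 [270.9, 156.6, 298.8, 318.7]
[ 0.43405969  0.10158998 -0.62579111] 186.0 4620
grip 0.3943451894460788 0.13029117370523402
```

```bash
python3 -c "
from rig import job;print(job.close_job())"
```

```text
the job is handed in; nothing more can be done
None
```

I pushed the housing through the flap until it rested against the stop, with its rear end about 55 mm past the flap plane. The push force held at about 15 N, under the 30 N limit. I then drew the stick out and laid it flat on the bench, handle up, clear of the marker. I handed the job in at 29 s without looking at the flap and plunger afterwards, so the shut flap is inferred from the housing's depth, and the hand-in call gave no verdict.

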